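Fit the test handle and switch the isolator on

TASK

The cover is off the isolator, so it has to be operated with the loose test handle that lies on the bench. Fit the handle's square socket on the switch's shaft with the cross grip upright on top, push it fully home past the spring balls while the switch is still off, then turn it clockwise (seen from above) until the switch snaps on. Leave the handle on the shaft and do not disturb the screwdriver, the insulating tape or the tape measure.

Things in the scene. Friction and masses are not known exactly. Their poses are not given: they have to be found in the camera images.
- test_handle: Loose T-handle, 120 long: square sleeve 28 x 28, 94 long (steel, then black), then a red cross grip 96 (y) x 28 (x) x 26 (z). Origin: centre of the sleeve's open mouth; z runs along the sleeve to the grip. Bore 16 x 16, sides parallel to x and y, 30 deep; fits in any quarter turn. Starts lying with x vertical, grip to the right; it can stand on its mouth.
- handle_grip (a point): Centre of the red cross grip, on the handle's axis 107 from its mouth.
- isolator: Fixed grey open box, 190 (x) x 150 (y) x 62 high, wall 4, with feet and cable glands to 118 from the centre in x and a dark rotary switch in its middle. Origin: centre of its underside; z up. At height 50 a yellow dial, 64 across, with a green mark for off (-x side) and a red mark for on (+y side).
- shaft_seat (a point): Centre of the shoulder (dark disc 46 across, height 54) under the square steel shaft, above the isolator's origin. It turns with the shaft; z up along the axis, x and y square to the flats. Shaft 14 x 14, straight for 22, then 3 of taper to 12 x 12; 11 above the shoulder a spring ball stands 2.5 proud of each y flat (about 12 N to push past). Fully home the handle's mouth rests here.
- shaft_tip (a point): Top end of the square shaft, 25 above the shoulder.
- shaft (a joint): Shaft angle in rad, growing clockwise seen from above: 0 is off, 1.57 is on, with a stop at each end. A snap mechanism holds it at either end: it takes up to 0.35 N m to turn, and past half way it jumps to the other end by itself.
- screwdriver_red: Loose slot screwdriver with a red handle, 28 x 208 x 28, lying along its own y; origin at the centre of its underside. Leave it alone.
- tape_black: Loose roll of black insulating tape, 70 across, 18 high, lying flat; origin at the centre of its underside. Leave it alone.
- tape_measure: Loose yellow tape measure, 39 x 78 x 68 high, standing; origin at the centre of its underside. Leave it alone.
Mind the look-alikes: they are no part of the job. Leave any green look-alike of the test_handle alone.

How it is judged:
On the way:
1. the handle is pushed fully home on the shaft while the switch is still off (z of test_handle in the frame of shaft_seat between -0.004 and 0.004 m and horizontal distance between test_handle and shaft_seat below 0.005 m and z of handle_grip in the frame of shaft_seat above 0.1 m and value of joint shaft below 0.3 rad), for 0.1 s.
At the end, for the whole second after the job is handed in: The switch stands on (shaft beyond 1.45 rad) and the handle sits on the shaft at rest, its mouth within 4 mm of the shoulder and 5 mm of the axis, upright within 0.12 rad (value of joint shaft above 1.45 rad and z of test_handle in the frame of shaft_seat below 0.004 m and horizontal distance between test_handle and shaft_seat below 0.005 m and angle between test_handle's own z axis and vertical below 0.12 rad and linear speed of test_handle below 0.02 m/s); the robot touches nothing.
It fails at once if the screwdriver, the tape or the tape measure is moved more than 30 mm (distance of any of screwdriver_red, tape_black, tape_measure from where it was at the start of the episode above 0.03 m).
It also fails if it takes over 64 s, if anything falls off the work surface, if the arm or the gripper's body presses on something with over 40 N, if the wrist force passes 120 N, or if a joint passes its speed limit or range.

ROBOT

A 6-joint arm with a two-finger parallel gripper is mounted at the origin on the work surface; the furniture and walls round the work are solid. World frame = base frame: x ahead of the robot, y to its left, z up, the work surface at z = 0. Lengths are in m, angles in rad, forces in N, time in s.
With the tool pointing down it reaches from about 0.375 to 0.975 m from the base axis. Payload 3.8 kg.
Tool frame: the origin (TCP) lies at the very end of the fingers, on their centre line; the grasp point (between the pads) lies 19 mm behind it; z points along the fingers, y is the line along which they close (so a half turn about z gives the same grasp; the last joint's range is limited). The gripper opens to 85 mm and grips with 20 to 120 N. Pads are 22 mm wide; open, the fingers measure 114 mm over their backs; the gripper's body (76 mm by 85 mm) begins 54 mm behind the grasp point. The pads swing forward as they close: fully open they stand 13 mm farther back than shut.
Start: joints at [-1.285, 0.264, 1.604, -0, 1.274, -0.037], TCP at [0.214, -0.64, 0.231] pointing down, gripper open.
Joint ranges: [-2.63, 2.63], [-0.94, 2.18], [0.31, 2.57], [-1.31, 4.45], [0, 2.66], [-2.55, 2.55]. Speed limits (rad/s): [2.57, 2.57, 3.14, 3.14, 3.14, 3.14].

INTERFACE

Orientations are given as a rotation vector (axis times angle).
In Python, from workcell import read_state, read_camera, calibration, finish_job gives the robot as it stands.
- The arm moves only by the tool step_arm, never from a script. Its argument "commands" is a list of rows, each an object of numbers: "fingers": the gripper's target within -1 to 1 (shut at 1, half-way at 0, fully open at -1); "dx", "dy", "dz": the shift along the tool's x, y, z in m; "roll": the turn about the tool's z in degrees. In form: [{"fingers": .., "dx": .., "dy": .., "dz": .., "roll": ..}, ...]. A call has 1 to 8 rows; each row is the pose to reach, as a shift and turn from the pose commanded when the call began, along the tool's axes at that moment; what a row does not reach only later rows make up. A row lasts 1/8 s, in which the tool goes at most 62.5 mm and 10.7 degrees, less where a joint would pass 70% of its speed; a pose out of reach is approached as far as the arm can. A call with a gripper value outside its range is refused whole. The fingers move at their own pace and stop on an object; "squeeze" is the grip in N (left out, the last holds). Time passes only in rows, so rows that repeat a pose let the fingers close. It gives the time, the measured TCP pose, the force, the opening and the grip force at its end, in the units of the state.
- read_state(): the state, without advancing time (a new reading comes with each control period).
- read_camera(name): name is "scene" or "side" or "wrist"; returns (picture, depth): 400x640x3 uint8, blue, green, red; 400x640 float32, m along the optical axis (not along the pixel's ray), 0 where there is no reading.
- calibration(name): a dict with "intrinsics" (3x3 intrinsics, pixels), "world_to_cam" (4x4, takes a point from world to camera coordinates). Camera axes: x right, y up, looking along -z (the intrinsics and any distortion apply to the point x, -y, -z); pixel columns grow to the right and rows downward; lengths in m; the calibration is good to about 2 mm. A picture is of the moment at which its call begins: read the wrist's pose just before it. calibration takes no time and is no camera call; for the wrist camera it gives the pose at the moment of the call.
- finish_job(): hands the job in; it is judged then, once.
The state is a dict: "time": time; "q": joint angles; "joint_vel": joint speeds; "joint_torque": joint torques, N m; "tool_pos": TCP position; "tcp_rot": TCP orientation; "wrist_force": force on the tool from outside, world axes, zero at the start; "torque": the same for the moment, N m; "width": opening from 0.0 (shut) to 1.0 (fully open); "grip_force": force on a finger pad.
Only numpy, scipy, OpenCV 4.12 (cv2) and the standard library are available. Lean on these libraries where they do the work, as an engineer would, in place of code of your own. Each camera call takes 0.05 s, during which the arm holds its last target. There are 200 camera calls.

## Working session

There is one attempt and no reset: what is moved stays moved. The work goes in short steps, Python scripts to look and compute and a tool call to move; the robot and the scene stay as the last step left them, time stands still between calls to the robot, and variables do not carry over. Pictures are saved under pics/ and viewed, at most 10 in all, crops included, and the job is handed in when it is done.

Besides the shell and the picture viewer there is one more tool, called after "Request:" by a JSON object that holds its "api" and its "payload". step_arm: Moves the arm, as the interface text tells. Its arguments: {"type":"object","properties":{"commands":{"type":"array","items":{"type":"object","properties":{"fingers":{"type":"number"},"dx":{"type":"number"},"dy":{"type":"number"},"dz":{"type":"number"},"roll":{"type":"number"}}}},"squeeze":{"type":"number"}},"required":["commands"]}

```bash
mkdir -p pics; cat > h.py <<'E'
import numpy as np, cv2
from workcell import *
def cam(n):
    c=calibration(n); im,d=read_camera(n); return im,d,np.array(c["intrinsics"]),np.array(c["world_to_cam"])
def pts(d,K,T):
    v,u=np.mgrid[:d.shape[0],:d.shape[1]]
    p=np.stack([(u-K[0,2])/K[0,0]*d,-(v-K[1,2])/K[1,1]*d,-d,np.ones_like(d)],-1)
    return (p@np.linalg.inv(T).T)[...,:3]
def ray(u,v,z,K,T):
    R=np.linalg.inv(T); r=R[:3,:3]@np.array([(u-K[0,2])/K[0,0],-(v-K[1,2])/K[1,1],-1]); o=R[:3,3]
    return o+r*(z-o[2])/r[2]
E
python3 - <<'E'
from h import *
s=read_state();print(s)
for n in("scene","side","wrist"):
    im,d,K,T=cam(n); cv2.imwrite(f"pics/{n}0.png",im); np.savez(f"{n}0.npz",im=im,d=d,K=K,T=T); print(n,K.round(1).tolist(),np.linalg.inv(T).round(3).tolist(),calibration(n).keys())
E
```

```text
{'time': 0.0, 'q': array([-1.28490734e+00,  2.64770599e-01,  1.60540174e+00, -3.05805811e-06,
        1.27372065e+00, -3.68902504e-02]), 'joint_vel': array([-0.00081372,  0.00316888,  0.00152462,  0.00135244,  0.00079179,
       -0.00092149]), 'joint_torque': array([ 1.59888710e-03, -5.15110946e+01, -3.67316043e+01, -1.07273095e-04,
        1.31310974e-02,  2.74225255e-05]), 'tool_pos': array([ 0.21390343, -0.63941739,  0.22993532]), 'tcp_rot': array([-3.09851470e+00, -5.04456941e-01,  4.52925803e-04]), 'wrist_force': array([ 0.02975901,  0.07580603, -0.7001592 ]), 'torque': array([-0.01690766, -0.03537682,  0.03079194]), 'grip_force': 0.0, 'width': 1.0035261945435392}
scene [[518.5, 0.0, 315.8], [0.0, 518.5, 198.8], [0.0, 0.0, 1.0]] [[-0.666, 0.271, -0.695, -0.358], [-0.746, -0.26, 0.613, 0.792], [-0.014, 0.927, 0.375, 0.605], [0.0, 0.0, 0.0, 1.0]] dict_keys(['intrinsics', 'world_to_cam'])
side [[492.3, 0.0, 326.7], [0.0, 492.3, 206.0], [0.0, 0.0, 1.0]] [[0.993, 0.064, -0.096, 0.44], [-0.113, 0.382, -0.917, -1.371], [-0.022, 0.922, 0.387, 0.612], [0.0, 0.0, 0.0, 1.0]] dict_keys(['intrinsics', 'world_to_cam'])
wrist [[294.9, 0.0, 319.9], [0.0, 294.9, 196.9], [0.0, 0.0, 1.0]] [[0.317, 0.903, 0.291, 0.287], [-0.949, 0.302, 0.094, -0.616], [-0.003, -0.306, 0.952, 0.374], [0.0, 0.0, 0.0, 1.0]] dict_keys(['intrinsics', 'world_to_cam'])
```

View pics/scene0.png

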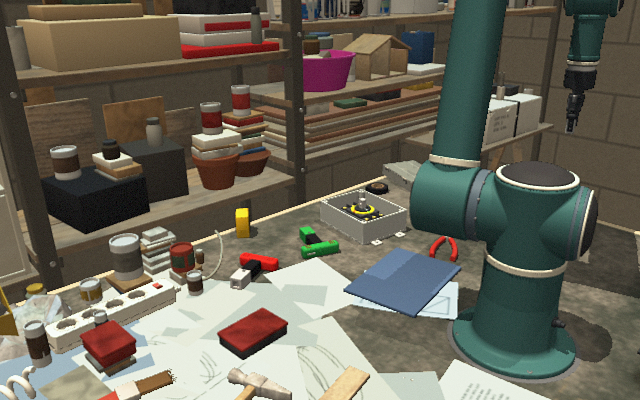

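View pics/side0.png

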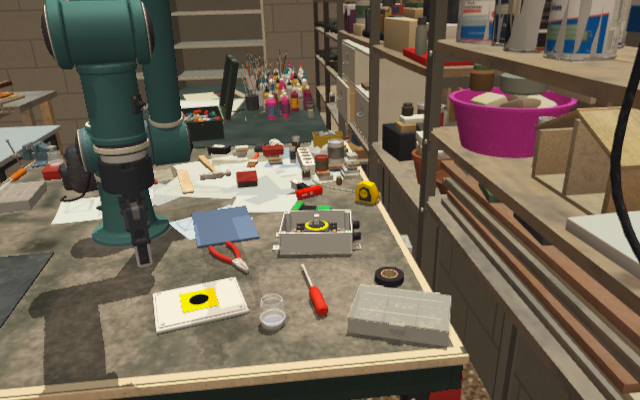

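The scene shows a red-gripped tool with a steel sleeve at about (255,265), a green T-handle at (318,240) and the isolator at (363,208). The tape measure is at (243,222) and the black tape at (376,187). The side view shows the screwdriver at (315,290), the tape at (389,275) and the isolator at (317,228). I'll enlarge the two handle candidates and measure both.

```bash
python3 - <<'E'
from h import *
z=np.load("scene0.npz"); im=z["im"];P=pts(z["d"],z["K"],z["T"])
z2=np.load("side0.npz"); P2=pts(z2["d"],z2["K"],z2["T"])
a=cv2.resize(im[185:300,180:420],None,fx=3.3,fy=3.3,interpolation=cv2.INTER_CUBIC); cv2.imwrite("pics/c1.png",a)
for n,I,Q,boxes in(("scene",im,P,dict(red=(225,290,245,295),green=(295,345,220,260),yel=(230,252,200,240),iso=(320,408,188,242),dial=(345,378,200,216),blk=(366,390,180,194))),
  ("side",z2["im"],P2,dict(red=(285,325,180,200),green=(290,335,198,212),dial=(300,332,216,236),driver=(300,330,262,318),yel=(352,382,178,206),blk=(373,405,264,287)))):
    H=cv2.cvtColor(I,cv2.COLOR_BGR2HSV)
    for k,(u0,u1,v0,v1) in boxes.items():
        m=np.zeros(I.shape[:2],bool);m[v0:v1,u0:u1]=1
        h,s,v=H[...,0],H[...,1],H[...,2]
        if k in("red","driver"):m&=((h<8)|(h>172))&(s>150)&(v>80)
        if k=="green":m&=(h>40)&(h<85)&(s>120)
        if k in("yel","dial"):m&=(h>18)&(h<35)&(s>130)
        if k=="blk":m&=v<60
        q=Q[m&(Q[...,2]>-.05)]; print(n,k,m.sum(),np.median(q,0).round(3),np.percentile(q,3,0).round(3),np.percentile(q,97,0).round(3))
E
```

```text
scene red 405 [0.523 0.184 0.023] [0.494 0.16  0.003] [0.573 0.212 0.029]
scene green 564 [0.486 0.028 0.021] [ 0.464 -0.003  0.001] [0.583 0.081 0.028]
scene yel 411 [0.699 0.118 0.042] [0.685 0.091 0.001] [0.731 0.134 0.066]
scene iso 4752 [ 0.529 -0.154  0.029] [ 0.422 -0.411 -0.003] [ 0.737 -0.053  0.061]
scene dial 87 [ 0.524 -0.148  0.049] [ 0.504 -0.192  0.042] [ 0.579 -0.131  0.052]
scene blk 142 [ 0.662 -0.37   0.011] [ 0.648 -0.411 -0.   ] [ 0.705 -0.355  0.018]
side red 228 [0.541 0.175 0.019] [0.501 0.152 0.   ] [0.584 0.269 0.028]
side green 99 [0.508 0.025 0.026] [ 0.482 -0.001 -0.001] [0.593 0.083 0.029]
side dial 109 [ 0.534 -0.174  0.049] [ 0.504 -0.194  0.044] [ 0.566 -0.134  0.052]
side driver 337 [ 0.508 -0.488  0.022] [ 0.495 -0.516  0.007] [ 0.523 -0.43   0.027]
side yel 402 [0.722 0.088 0.037] [0.691 0.069 0.001] [0.756 0.113 0.065]
side blk 202 [ 0.678 -0.419  0.013] [ 0.652 -0.426  0.003] [ 0.711 -0.394  0.018]
```

View pics/c1.png

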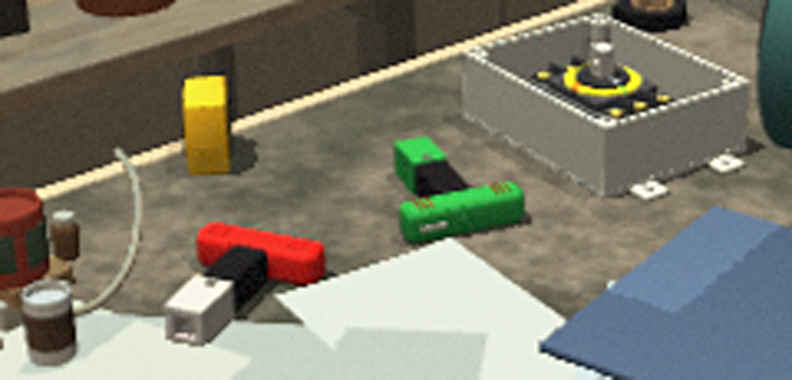

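View pics/wrist0.png

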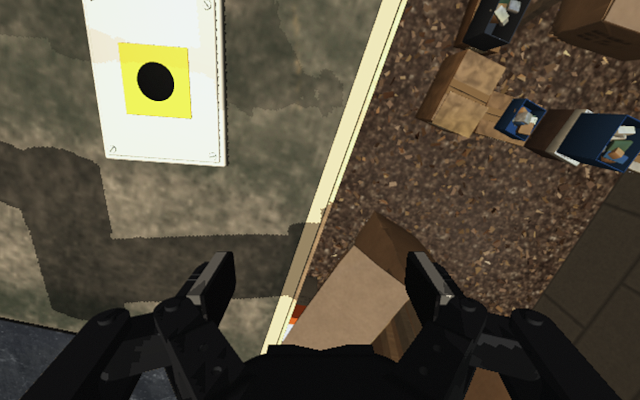

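Two T-handles are in view: one with a red grip and steel/black sleeve at scene (255,268), and a green one at (318,240). The red one matches the description and the green one is the look-alike. The crop confirms it: red grip, then black, then steel with an open square mouth. The wrist view shows only the bench edge and a cover. I'm moving above the red handle.

Request:
{"api": "step_arm", "payload": {"commands": [{"fingers":-1,"dx":0.55,"dy":-0.617,"dz":0,"roll":-71},{"fingers":-1,"dx":0.55,"dy":-0.617,"dz":0,"roll":-71},{"fingers":-1,"dx":0.55,"dy":-0.617,"dz":0,"roll":-71},{"fingers":-1,"dx":0.55,"dy":-0.617,"dz":0,"roll":-71},{"fingers":-1,"dx":0.55,"dy":-0.617,"dz":0,"roll":-71},{"fingers":-1,"dx":0.55,"dy":-0.617,"dz":0,"roll":-71},{"fingers":-1,"dx":0.55,"dy":-0.617,"dz":0,"roll":-71},{"fingers":-1,"dx":0.55,"dy":-0.617,"dz":0,"roll":-71}], "squeeze": 20}}

```text
time: 1.15
tool_pos: [0.4116, -0.1787, 0.2313]
tcp_rot: [2.23, 2.212, 0.0]
wrist_force: [1.5, 0.5, -0.4]
width: 1.001
grip_force: 0.0
```

```bash
cat >> h.py <<'E'
from scipy.spatial.transform import Rotation as Ro
def tool(target,yaw_y=None):
    """shift in tool axes to bring TCP to target; roll (deg) to bring tool y to world angle yaw_y"""
    s=read_state(); R=Ro.from_rotvec(s["tcp_rot"]).as_matrix(); d=R.T@(np.array(target)-s["tool_pos"])
    ya=np.degrees(np.arctan2(R[1,1],R[0,1])); r=None
    if yaw_y is not None: r=-((yaw_y-ya+90)%180-90)
    print("t",round(s["time"],2),"tcp",s["tool_pos"].round(4),"yaw_y",ya.round(2),"q",s["q"].round(2),"d",d.round(4),"roll",r)
E
python3 - <<'E'
from h import *
tool((.54,.12,.23),0)
im,d,K,T=cam("wrist"); cv2.imwrite("pics/w1.png",im)
E
```

```text
t 1.15 tcp [ 0.4116 -0.1787  0.2313] yaw_y -0.48 q [-0.47 -0.18  2.06  0.    1.26 -0.46] d [0.2998 0.126  0.0013] roll -0.4751612349206056
```

Request:
{"api": "step_arm", "payload": {"commands": [{"fingers":-1,"dx":0.3,"dy":0.126,"dz":0},{"fingers":-1,"dx":0.3,"dy":0.126,"dz":0},{"fingers":-1,"dx":0.3,"dy":0.126,"dz":0},{"fingers":-1,"dx":0.3,"dy":0.126,"dz":0},{"fingers":-1,"dx":0.3,"dy":0.126,"dz":0},{"fingers":-1,"dx":0.3,"dy":0.126,"dz":0},{"fingers":-1,"dx":0.3,"dy":0.126,"dz":0}]}}

```text
invalid input
```

```bash
python3 - <<'E'
from h import *
tool((.54,.12,.23),0)
im,d,K,T=cam("wrist"); cv2.imwrite("pics/w2.png",im); np.savez("w2.npz",im=im,d=d,K=K,T=T)
P=pts(d,K,T);H=cv2.cvtColor(im,cv2.COLOR_BGR2HSV);h,s,v=cv2.split(H)
m=((h<8)|(h>172))&(s>150)&(v>80)&(P[...,2]>.022)&(P[...,2]<.034)&(d>0)
n,l,st,c=cv2.connectedComponentsWithStats(m.astype(np.uint8))
i=1+st[1:,4].argmax();q=P[l==i];print(st[i],c[i],np.median(q[:,2]))
r=cv2.minAreaRect(q[:,:2].astype(np.float32));print(r)
ce=np.array(r[0])
# sleeve: top points near 28 mm height within 130mm and not red
m2=(P[...,2]>.022)&(P[...,2]<.034)&(l!=i)&(d>0)&(np.hypot(P[...,0]-ce[0],P[...,1]-ce[1])<.13)&(P[...,1]>ce[1]-.01)
n,l2,st,c=cv2.connectedComponentsWithStats(m2.astype(np.uint8))
for j in range(1,n):
    if st[j,4]>150: q=P[l2==j];print(st[j],cv2.minAreaRect(q[:,:2].astype(np.float32)),np.median(q[:,2]))
E
```

```text
t 1.2 tcp [ 0.4139 -0.1718  0.2312] yaw_y -0.25 q [-0.45 -0.18  2.06  0.01  1.26 -0.45] d [0.2923 0.1248 0.0033] roll -0.2511303915549945
[373 338  16  20 173] [380.78612717 348.26589595] 0.02518308076982745
((0.5015907287597656, -0.4434810280799866), (0.019900143146514893, 0.03847237676382065), 14.725117683410645)
```

View pics/w2.png

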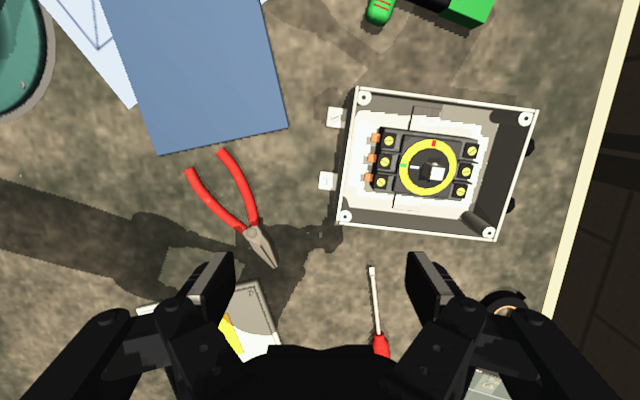

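The move was refused because "roll" was missing. This view shows the isolator well, though: its rim corners are at (357,87), (538,110), (496,241) and (337,225), and the dial is centred near (429,168) with green left and red up. I'll measure it here and redo the move.

```bash
python3 - <<'E'
from h import *
z=np.load("w2.npz");im,d,K,T=z["im"],z["d"],z["K"],z["T"];P=pts(d,K,T);h,s,v=cv2.split(cv2.cvtColor(im,cv2.COLOR_BGR2HSV))
near=np.hypot(P[...,0]-.535,P[...,1]+.165)<.14
m=near&(P[...,2]>.056)&(P[...,2]<.067)&(d>0)
q=P[m];r=cv2.minAreaRect(q[:,:2].astype(np.float32));print("rim",m.sum(),r,np.median(q[:,2]))
# trimmed edges in the box frame
m=near&(h>18)&(h<35)&(s>130)&(np.abs(P[...,2]-.05)<.006);
n,l,st,c=cv2.connectedComponentsWithStats(cv2.morphologyEx(m.astype(np.uint8),cv2.MORPH_CLOSE,np.ones((5,5))));i=1+st[1:,4].argmax()
cs=max(cv2.findContours((l==i).astype(np.uint8),cv2.RETR_EXTERNAL,cv2.CHAIN_APPROX_NONE)[0],key=cv2.contourArea)
e=np.array([ray(*p[0],.05,K,T)[:2] for p in cs]);print("dial",cv2.minEnclosingCircle(e.astype(np.float32)),cv2.fitEllipse(e.astype(np.float32)),np.median(P[l==i][:,2]))
m=near&(P[...,2]>.072)&(P[...,2]<.085);q=P[m];print("tip",m.sum(),q.mean(0),cv2.minAreaRect(q[:,:2].astype(np.float32)) if len(q) else 0)
E
```

```text
rim 3768 ((0.5334650278091431, -0.16267943382263184), (0.15001226961612701, 0.19059348106384277), 82.66059112548828) 0.06189476093605506
dial ((0.5337680578231812, -0.1635212004184723), 0.032406944781541824) ((0.53357994556427, -0.16331152617931366), (0.06301841139793396, 0.06326570361852646), 60.31705856323242) 0.05084303874333662
tip 218 [ 0.53201369 -0.16182428  0.07858026] ((0.532627522945404, -0.16254380345344543), (0.014157939702272415, 0.013736707158386707), 82.39009857177734)
```

Request:
{"api": "step_arm", "payload": {"commands": [{"fingers":-1,"dx":0.3,"dy":0.126,"dz":0,"roll":0},{"fingers":-1,"dx":0.3,"dy":0.126,"dz":0,"roll":0},{"fingers":-1,"dx":0.3,"dy":0.126,"dz":0,"roll":0},{"fingers":-1,"dx":0.3,"dy":0.126,"dz":0,"roll":0},{"fingers":-1,"dx":0.3,"dy":0.126,"dz":0,"roll":0},{"fingers":-1,"dx":0.3,"dy":0.126,"dz":0,"roll":0},{"fingers":-1,"dx":0.3,"dy":0.126,"dz":0,"roll":0}]}}

```text
time: 2.12
tool_pos: [0.5397, 0.1179, 0.2307]
tcp_rot: [-2.23, -2.213, 0.003]
wrist_force: [0.5, -0.1, -0.4]
width: 0.998
grip_force: 0.0
```

```bash
cat > hm.py <<'E'
from h import *
im,d,K,T=cam("wrist"); cv2.imwrite("pics/w3.png",im); np.savez("w3.npz",im=im,d=d,K=K,T=T)
P=pts(d,K,T);h,s,v=cv2.split(cv2.cvtColor(im,cv2.COLOR_BGR2HSV))
m=((h<8)|(h>172))&(s>150)&(v>60)&(P[...,2]>.018)&(P[...,2]<.034)&(d>0)&(P[...,1]>.08)
n,l,st,c=cv2.connectedComponentsWithStats(m.astype(np.uint8))
i=1+st[1:,4].argmax();q=P[l==i];print(st[i],c[i],np.median(q[:,2]))
r=cv2.minAreaRect(q[:,:2].astype(np.float32));print(r)
ce=np.array(r[0])
m2=(P[...,2]>.019)&(P[...,2]<.034)&(l!=i)&(d>0)&(np.hypot(P[...,0]-ce[0],P[...,1]-ce[1])<.13)&(P[...,1]>ce[1]-.01)
n,l2,st,c=cv2.connectedComponentsWithStats(m2.astype(np.uint8))
for j in range(1,n):
    if st[j,4]>150: q=P[l2==j];print(st[j],cv2.minAreaRect(q[:,:2].astype(np.float32)),np.median(q[:,2]))
E
python3 -c "
from h import *
tool((.54,.12,.23),0)
import hm"
```

```text
t 2.12 tcp [0.5397 0.1179 0.2307] yaw_y -0.44 q [ 0.17  0.03  1.87 -0.    1.24  0.18] d [0.0021 0.0002 0.0007] roll -0.43548749216456883
[ 283   87   78   54 1822] [321.97036224 113.73271131] 0.028218949377834757
((0.5399927496910095, 0.18195822834968567), (0.09539394080638885, 0.025836393237113953), 25.512596130371094)
[ 263   12   63   98 2483] ((0.5138781070709229, 0.23574385046958923), (0.0280194953083992, 0.09532956779003143), 25.913143157958984) 0.02869811031370262
```

View pics/w3.png

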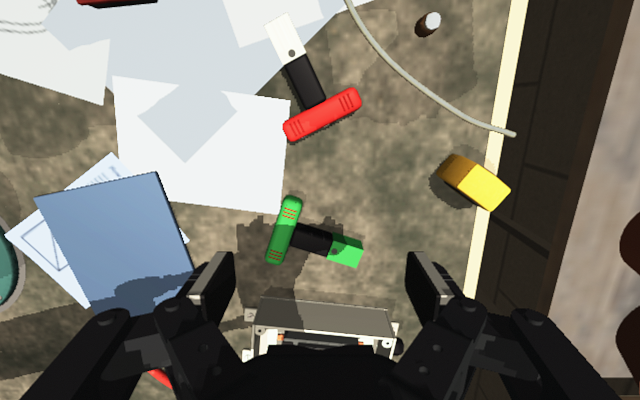

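The handle lies with its grip centre at (0.540, 0.182) and its cross at 25.7°, mouth towards 115.8°. Sleeve length and heights match the description. The isolator axis is at (0.533, -0.163) with x at -7.3°.

The tool only points down, so standing the handle takes two pivots:
1. Pinch the far arm of the cross along the handle axis and lift, so the cross hangs vertical.
2. Regrip the grip across its 28 mm and lift, so the mouth swings down.

```bash
python3 -c "
from h import *
tool((.574,.198,.008),-64.3)"
```

```text
t 2.17 tcp [0.5395 0.1171 0.2308] yaw_y -0.51 q [ 0.17  0.03  1.87 -0.    1.24  0.18] d [0.0815 0.0341 0.2226] roll 63.79100496977906
```

Request:
{"api": "step_arm", "payload": {"commands": [{"fingers":-1,"dx":0.081,"dy":0.034,"dz":0,"roll":64},{"fingers":-1,"dx":0.081,"dy":0.034,"dz":0.05,"roll":64},{"fingers":-1,"dx":0.081,"dy":0.034,"dz":0.1,"roll":64},{"fingers":-1,"dx":0.081,"dy":0.034,"dz":0.14,"roll":64},{"fingers":-1,"dx":0.081,"dy":0.034,"dz":0.14,"roll":64},{"fingers":-1,"dx":0.081,"dy":0.034,"dz":0.14,"roll":64},{"fingers":-1,"dx":0.081,"dy":0.034,"dz":0.14,"roll":64},{"fingers":-1,"dx":0.081,"dy":0.034,"dz":0.14,"roll":64}]}}

```text
time: 3.18
tool_pos: [0.5748, 0.1976, 0.0917]
tcp_rot: [3.064, 0.695, 0.001]
wrist_force: [0.5, 0.9, -0.4]
width: 0.999
grip_force: 0.0
```

```bash
python3 -c "
from h import *
tool((.574,.198,.008),-64.3)"
```

```text
t 3.17 tcp [0.5748 0.1976 0.0917] yaw_y -64.43 q [ 0.29  0.26  1.88 -0.    1.    1.41] d [-0.0005 -0.0007  0.0837] roll -0.13064988544522294
```

Request:
{"api": "step_arm", "payload": {"commands": [{"fingers":-1,"dx":0,"dy":0,"dz":0.04,"roll":0},{"fingers":-1,"dx":0,"dy":0,"dz":0.07,"roll":0},{"fingers":-1,"dx":0,"dy":0,"dz":0.083,"roll":0},{"fingers":0.6,"dx":0,"dy":0,"dz":0.083,"roll":0},{"fingers":1,"dx":0,"dy":0,"dz":0.083,"roll":0},{"fingers":1,"dx":0,"dy":0,"dz":0.083,"roll":0},{"fingers":1,"dx":0,"dy":0,"dz":0.083,"roll":0},{"fingers":1,"dx":0,"dy":0,"dz":0.083,"roll":0}], "squeeze": 20}}

```text
time: 4.18
tool_pos: [0.5759, 0.1993, 0.0099]
tcp_rot: [-3.064, -0.693, -0.004]
wrist_force: [-0.6, -0.5, 6.5]
width: 0.299
grip_force: 22.1
```

Request:
{"api": "step_arm", "payload": {"commands": [{"fingers":1,"dx":0,"dy":0,"dz":0,"roll":0},{"fingers":1,"dx":0,"dy":0,"dz":-0.02,"roll":0},{"fingers":1,"dx":-0.01,"dy":0,"dz":-0.04,"roll":0},{"fingers":1,"dx":-0.02,"dy":0,"dz":-0.055,"roll":0},{"fingers":1,"dx":-0.03,"dy":0,"dz":-0.068,"roll":0},{"fingers":1,"dx":-0.03,"dy":0,"dz":-0.075,"roll":0},{"fingers":1,"dx":-0.03,"dy":0,"dz":-0.075,"roll":0}]}}

```text
time: 5.05
tool_pos: [0.5481, 0.1862, 0.084]
tcp_rot: [-3.064, -0.693, -0.003]
wrist_force: [0.8, 0.2, -1.5]
width: 0.3
grip_force: 21.1
```

```bash
python3 - <<'E'
from h import *
tool((.574,.198,.008),-64.3)
a=[]
for n,(u0,u1,v0,v1) in(("scene",(200,330,210,300)),("side",(260,380,150,220))):
    im,d,K,T=cam(n); np.savez(n+"1.npz",im=im,d=d,K=K,T=T); a.append(cv2.resize(im[v0:v1,u0:u1],(390,270),interpolation=cv2.INTER_CUBIC))
cv2.imwrite("pics/p1.png",np.hstack(a))
E
```

```text
t 5.05 tcp [0.5481 0.1862 0.084 ] yaw_y -64.51 q [0.28 0.22 1.95 0.   0.97 1.41] d [0.0283 0.0005 0.0761] roll -0.20920067760542338
```

View pics/p1.png

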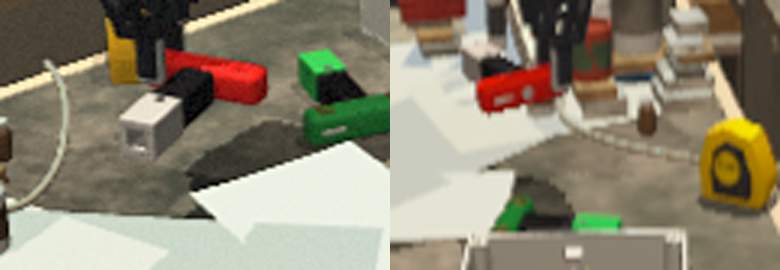

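The first picture shows the handle lifted level and rigid, with the finger friction holding the cross horizontal. I'll ease the fingers by position so it can pivot.

Request:
{"api": "step_arm", "payload": {"commands": [{"fingers":0.46,"dx":0,"dy":0,"dz":0,"roll":0},{"fingers":0.46,"dx":0,"dy":0,"dz":0,"roll":0}]}}

```text
time: 5.4
tool_pos: [0.5473, 0.186, 0.0826]
tcp_rot: [3.064, 0.693, -0.002]
wrist_force: [-0.3, -0.6, -1.8]
width: 0.297
grip_force: 21.1
```

Request:
{"api": "step_arm", "payload": {"commands": [{"fingers":0.42,"dx":0,"dy":0,"dz":0,"roll":0},{"fingers":0.42,"dx":0,"dy":0,"dz":0,"roll":0}]}}

```text
time: 5.65
tool_pos: [0.5475, 0.186, 0.0832]
tcp_rot: [-3.064, -0.693, 0.0]
wrist_force: [-0.3, 0.5, -1.2]
width: 0.304
grip_force: 21.1
```

Request:
{"api": "step_arm", "payload": {"commands": [{"fingers":0.405,"dx":0,"dy":0,"dz":0,"roll":0}]}}

```text
time: 5.78
tool_pos: [0.5475, 0.186, 0.0833]
tcp_rot: [-3.064, -0.693, 0.0]
wrist_force: [-0.8, -0.0, -1.4]
width: 0.298
grip_force: 21.1
```

Request:
{"api": "step_arm", "payload": {"commands": [{"fingers":0.395,"dx":0,"dy":0,"dz":0,"roll":0}]}}

```text
time: 5.9
tool_pos: [0.5476, 0.186, 0.0833]
tcp_rot: [-3.064, -0.693, -0.0]
wrist_force: [0.6, 0.4, -1.4]
width: 0.302
grip_force: 6.5
```

Grip force is down to 6.5 N, so position control works. I'll check the bar's tilt numerically.

```bash
cat > tilt.py <<'E'
from h import *
def tilt():
    c0=read_state()["tool_pos"]
    for n in("scene","side"):
        im,d,K,T=cam(n);P=pts(d,K,T);h,s,v=cv2.split(cv2.cvtColor(im,cv2.COLOR_BGR2HSV))
        m=((h<8)|(h>172))&(s>150)&(v>60)&(d>0)&(np.linalg.norm(P-c0,axis=-1)<.16)
        k,l,st,c=cv2.connectedComponentsWithStats(m.astype(np.uint8))
        if k<2: print(n,"none");continue
        q=P[l==1+st[1:,4].argmax()];q=q[np.linalg.norm(q-np.median(q,0),axis=1)<.09];w,V=np.linalg.eigh(np.cov(q.T))
        print(n,len(q),"ctr",q.mean(0).round(3),"long",V[:,2].round(2),"zmin/max",np.percentile(q[:,2],[2,98]).round(3))
        np.savez(n+"t.npz",im=im)
E
python3 -c "import tilt;tilt.tilt()"
```

```text
scene 355 ctr [0.495 0.169 0.088] long [-0.89 -0.4  -0.22] zmin/max [0.07  0.099]
side 192 ctr [0.51  0.163 0.083] long [-0.87 -0.43 -0.22] zmin/max [0.063 0.099]
```

Request:
{"api": "step_arm", "payload": {"commands": [{"fingers":0.393,"dx":0,"dy":0,"dz":0,"roll":0},{"fingers":0.393,"dx":0,"dy":0,"dz":0,"roll":0}]}}

```text
time: 6.25
tool_pos: [0.5476, 0.186, 0.0833]
tcp_rot: [-3.064, -0.693, -0.0]
wrist_force: [0.6, 0.8, -2.3]
width: 0.304
grip_force: 5.8
```

```bash
python3 -c "import tilt;tilt.tilt()"
```

```text
scene 366 ctr [0.525 0.182 0.05 ] long [-0.37 -0.16 -0.91] zmin/max [0.009 0.093]
side 193 ctr [0.534 0.17  0.052] long [-0.37 -0.28 -0.88] zmin/max [0.016 0.09 ]
```

It pivoted and the bar is about 23° off vertical. I'll let it settle a little higher, then firm up.

Request:
{"api": "step_arm", "payload": {"commands": [{"fingers":0.393,"dx":0,"dy":0,"dz":-0.008,"roll":0},{"fingers":0.393,"dx":0,"dy":0,"dz":-0.008,"roll":0},{"fingers":0.5,"dx":0,"dy":0,"dz":-0.008,"roll":0},{"fingers":0.5,"dx":0,"dy":0,"dz":-0.008,"roll":0}]}}

```text
time: 6.85
tool_pos: [0.5474, 0.186, 0.0912]
tcp_rot: [-3.064, -0.693, 0.0]
wrist_force: [0.7, -0.5, -2.0]
width: 0.305
grip_force: 21.1
```

```bash
python3 -c "
import tilt;tilt.tilt()
from h import *
a=[]
for n,(u0,u1,v0,v1) in(('scene',(200,330,210,300)),('side',(260,380,150,220))):
    a.append(cv2.resize(np.load(n+'t.npz')['im'][v0:v1,u0:u1],(390,270),interpolation=cv2.INTER_CUBIC))
cv2.imwrite('pics/p2.png',np.hstack(a))"
```

```text
scene 361 ctr [0.524 0.182 0.058] long [-0.37 -0.17 -0.91] zmin/max [0.02 0.1 ]
side 191 ctr [0.535 0.171 0.061] long [-0.37 -0.26 -0.89] zmin/max [0.023 0.1  ]
```

View pics/p2.png

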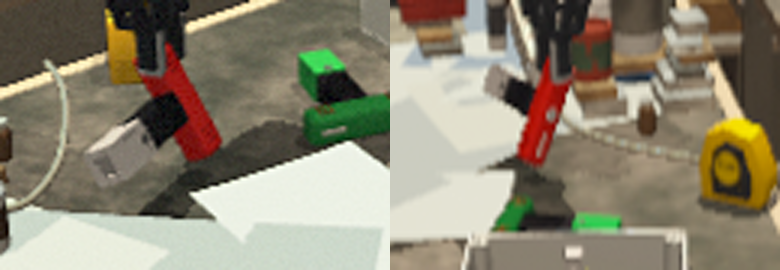

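The bar still leans about 24°. I'll touch its lower end on the bench with a loose grip and drag the top over it.

Request:
{"api": "step_arm", "payload": {"commands": [{"fingers":0.5,"dx":0,"dy":0,"dz":0.013,"roll":0},{"fingers":0.395,"dx":0,"dy":0,"dz":0.013,"roll":0},{"fingers":0.393,"dx":-0.01,"dy":0,"dz":0.013,"roll":0},{"fingers":0.393,"dx":-0.02,"dy":0,"dz":0.013,"roll":0},{"fingers":0.393,"dx":-0.03,"dy":0,"dz":0.012,"roll":0},{"fingers":0.393,"dx":-0.037,"dy":0,"dz":0.011,"roll":0},{"fingers":0.393,"dx":-0.037,"dy":0,"dz":0.011,"roll":0}]}}

```text
time: 7.82
tool_pos: [0.5122, 0.1695, 0.0793]
tcp_rot: [3.064, 0.693, -0.004]
wrist_force: [0.4, 0.2, -2.4]
width: 0.304
grip_force: 5.6
```

```bash
python3 -c "
import tilt;tilt.tilt()"
```

```text
scene 307 ctr [0.505 0.174 0.045] long [0.14 0.09 0.99] zmin/max [0.005 0.094]
side 173 ctr [0.517 0.16  0.046] long [-0.13 -0.07 -0.99] zmin/max [0.008 0.084]
```

Request:
{"api": "step_arm", "payload": {"commands": [{"fingers":0.393,"dx":0,"dy":0,"dz":0.003,"roll":0},{"fingers":0.393,"dx":-0.008,"dy":0,"dz":0.003,"roll":0},{"fingers":0.393,"dx":-0.016,"dy":0,"dz":0.003,"roll":0},{"fingers":0.393,"dx":-0.016,"dy":0,"dz":0.003,"roll":0}]}}

```text
time: 8.43
tool_pos: [0.4987, 0.1629, 0.077]
tcp_rot: [3.064, 0.693, -0.002]
wrist_force: [-0.2, 0.4, -0.7]
width: 0.301
grip_force: 4.9
```

```bash
python3 -c "
import tilt;tilt.tilt()"
```

```text
scene 268 ctr [0.496 0.17  0.045] long [0.07 0.06 1.  ] zmin/max [0.003 0.093]
side 185 ctr [0.508 0.156 0.046] long [0.   0.07 1.  ] zmin/max [0.006 0.091]
```

The bar stands upright on the bench. I'll release slowly so the mouth drops gently, then lift clear and look.

Request:
{"api": "step_arm", "payload": {"commands": [{"fingers":0.36,"dx":0,"dy":0,"dz":0.0,"roll":0},{"fingers":0.2,"dx":0,"dy":0,"dz":0.0,"roll":0},{"fingers":0.0,"dx":0,"dy":0,"dz":0,"roll":0},{"fingers":-0.3,"dx":0,"dy":0,"dz":0,"roll":0},{"fingers":-0.7,"dx":0,"dy":0,"dz":0,"roll":0},{"fingers":-1,"dx":0,"dy":0,"dz":-0.02,"roll":0},{"fingers":-1,"dx":-0.05,"dy":0,"dz":-0.08,"roll":0},{"fingers":-1,"dx":-0.08,"dy":0,"dz":-0.14,"roll":0}]}}

```text
time: 9.52
tool_pos: [0.4346, 0.1323, 0.2]
tcp_rot: [3.064, 0.693, -0.005]
wrist_force: [0.6, -0.1, 0.2]
width: 0.998
grip_force: 0.0
```

```bash
python3 - <<'E'
from h import *
tool((.5,.163,.2),25.7)
im,d,K,T=cam("wrist"); np.savez("w4.npz",im=im,d=d,K=K,T=T);P=pts(d,K,T);h,s,v=cv2.split(cv2.cvtColor(im,cv2.COLOR_BGR2HSV))
m=((h<8)|(h>172))&(s>150)&(v>60)&(d>0)&(np.hypot(P[...,0]-.5,P[...,1]-.17)<.12)&(P[...,1]>.09)
q=P[m];print(m.sum(),cv2.minAreaRect(q[:,:2].astype(np.float32)),np.percentile(q[:,2],[2,50,98]))
q2=q[q[:,2]>q[:,2].max()-.02];print("top",q2.mean(0))
# sleeve candidates
c=q.mean(0);ax=np.array([-.434,.901])
r=P[...,:2]-c[:2];al=r@ax;la=np.abs(r@np.array([.901,.434]));m2=(al>.02)&(al<.14)&(la<.05)&(P[...,2]>.02)&(d>0)&~m
q=P[m2];print("sleeve",m2.sum(),cv2.minAreaRect(q[:,:2].astype(np.float32)),np.percentile(q[:,2],[2,50,98]))
s2,_,_,_=cam("scene"); cv2.imwrite("pics/p3.png",np.hstack([cv2.resize(im[50:350,160:480],(400,375)),cv2.resize(s2[200:300,200:310],(400,375))]))
E
```

```text
t 9.53 tcp [0.4346 0.1323 0.2   ] yaw_y -64.5 q [ 0.24 -0.14  2.09 -0.    1.19  1.37] d [ 0.0723  0.0004 -0.0002] roll 89.80232897078278
1765 ((0.4718882143497467, 0.18804526329040527), (0.03639363870024681, 0.11577972024679184), 59.713722229003906) [0.00099064 0.09117906 0.09806037]
top [0.41419575 0.20094129 0.28940384]
sleeve 1784 ((0.45139601826667786, 0.2139875590801239), (0.028577666729688644, 0.0838899314403534), 50.93826675415039) [0.02780708 0.04070587 0.05269813]
```

View pics/p3.png

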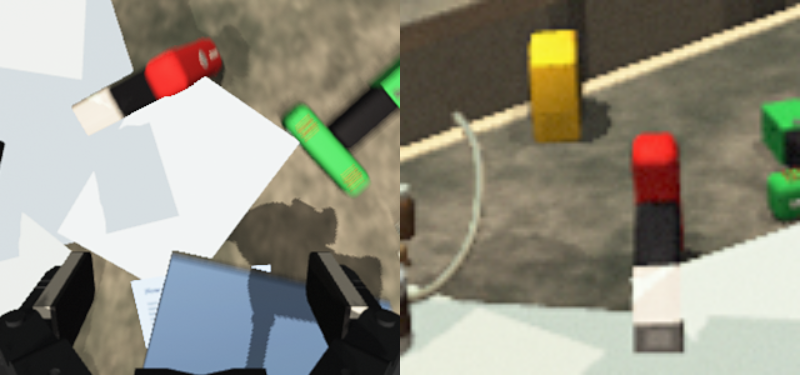

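The handle stands with its cross near vertical and the mouth tipped onto the bench, as wanted. In the left half the sleeve lies at (80–150, 75–125) and the red grip at (150–225, 40–95). Next I'll work out the second grasp.

```bash
python3 - <<'E'
from h import *
z=np.load("w4.npz");im,d,K,T=z["im"],z["d"],z["K"],z["T"];P=pts(d,K,T);h,s,v=cv2.split(cv2.cvtColor(im,cv2.COLOR_BGR2HSV))
m=((h<8)|(h>172))&(s>150)&(v>60)&(d>0)&(np.hypot(P[...,0]-.5,P[...,1]-.17)<.12)&(P[...,1]>.09)&(P[...,2]<.11)
k,l,st,c=cv2.connectedComponentsWithStats(m.astype(np.uint8));i=1+st[1:,4].argmax();print(st[i])
for lo in(0.0,.06,.085):
    q=P[(l==i)&(P[...,2]>lo)];print(lo,len(q),cv2.minAreaRect(q[:,:2].astype(np.float32)),q.mean(0).round(4))
ax=np.array([-.776,.630]);q=P[(l==i)];print("along mouth dir rel sleeve",np.percentile((q[:,:2]-[.4514,.214])@ax,[1,50,99]),np.percentile((q[:,:2]-[.4514,.214])@[.63,.776],[1,50,99]))
E
```

```text
[ 275   81   63   49 1757]
0.0 1743 ((0.4963986277580261, 0.17471428215503693), (0.031277649104595184, 0.060501642525196075), 49.50181198120117) [0.4967 0.1766 0.0779]
0.06 1330 ((0.49456462264060974, 0.17830517888069153), (0.02660243585705757, 0.03618638962507248), 52.03260803222656) [0.4945 0.1788 0.0897]
0.085 1036 ((0.49119362235069275, 0.1808360517024994), (0.02653724141418934, 0.027598459273576736), 53.02486801147461) [0.4918 0.1811 0.0941]
along mouth dir rel sleeve [-0.08780392 -0.05840379 -0.03023457] [-0.015361   -0.00026217  0.01212868]
```

Request:
{"api": "step_arm", "payload": {"commands": [{"fingers":-1,"dx":0,"dy":0,"dz":0,"roll":-115.5},{"fingers":-1,"dx":0,"dy":0,"dz":0,"roll":-115.5},{"fingers":-1,"dx":0,"dy":0,"dz":0,"roll":-115.5},{"fingers":-1,"dx":0,"dy":0,"dz":0,"roll":-115.5},{"fingers":-1,"dx":0,"dy":0,"dz":0,"roll":-115.5},{"fingers":-1,"dx":0,"dy":0,"dz":0,"roll":-115.5},{"fingers":-1,"dx":0,"dy":0,"dz":0,"roll":-115.5},{"fingers":-1,"dx":0,"dy":0,"dz":0,"roll":-115.5}]}}

```text
time: 10.62
tool_pos: [0.4364, 0.1329, 0.1997]
tcp_rot: [1.761, 2.601, 0.0]
wrist_force: [0.1, -0.5, -0.2]
width: 0.999
grip_force: 0.0
```

```bash
python3 -c "
from h import *
tool((.5037,.1707,.033),51)"
```

```text
t 10.62 tcp [0.4364 0.1329 0.1997] yaw_y 21.79 q [ 0.24 -0.14  2.09 -0.    1.19 -0.14] d [0.0101 0.0765 0.1667] roll -29.208749780783506
```

Request:
{"api": "step_arm", "payload": {"commands": [{"fingers":-1,"dx":0.01,"dy":0.076,"dz":0,"roll":-29},{"fingers":-1,"dx":0.01,"dy":0.076,"dz":0,"roll":-29},{"fingers":-1,"dx":0.01,"dy":0.076,"dz":0.04,"roll":-29},{"fingers":-1,"dx":0.01,"dy":0.076,"dz":0.07,"roll":-29},{"fingers":-1,"dx":0.01,"dy":0.076,"dz":0.07,"roll":-29}]}}

```text
time: 11.25
tool_pos: [0.5009, 0.1693, 0.1268]
tcp_rot: [-1.062, -2.951, 0.006]
wrist_force: [1.0, 0.8, 0.4]
width: 1.002
grip_force: 0.0
```

```bash
python3 -c "
from h import *
tool((.5037,.1707,.033),51)"
```

```text
t 11.25 tcp [0.5009 0.1693 0.1268] yaw_y 50.43 q [ 0.28  0.08  2.02 -0.    1.05 -0.6 ] d [-0.0016  0.0034  0.0938] roll -0.5662323065998578
```

Request:
{"api": "step_arm", "payload": {"commands": [{"fingers":-1,"dx":-0.002,"dy":0.003,"dz":0.04,"roll":0},{"fingers":-1,"dx":-0.002,"dy":0.003,"dz":0.075,"roll":0},{"fingers":-1,"dx":-0.002,"dy":0.003,"dz":0.092,"roll":0},{"fingers":0.2,"dx":-0.002,"dy":0.003,"dz":0.092,"roll":0},{"fingers":0.8,"dx":-0.002,"dy":0.003,"dz":0.092,"roll":0},{"fingers":0.8,"dx":-0.002,"dy":0.003,"dz":0.092,"roll":0},{"fingers":0.8,"dx":-0.002,"dy":0.003,"dz":0.092,"roll":0}]}}

```text
time: 12.12
tool_pos: [0.5081, 0.1715, 0.0396]
tcp_rot: [1.062, 2.954, 0.003]
wrist_force: [0.3, -0.7, 4.6]
width: 0.329
grip_force: 17.5
```

Request:
{"api": "step_arm", "payload": {"commands": [{"fingers":0.8,"dx":0,"dy":0,"dz":-0.04,"roll":0},{"fingers":0.8,"dx":0,"dy":0,"dz":-0.08,"roll":0},{"fingers":0.8,"dx":0,"dy":0,"dz":-0.08,"roll":0},{"fingers":0.36,"dx":0,"dy":0,"dz":-0.08,"roll":0},{"fingers":0.348,"dx":0,"dy":0,"dz":-0.08,"roll":0}]}}

```text
time: 12.75
tool_pos: [0.5051, 0.1706, 0.116]
tcp_rot: [-1.062, -2.953, 0.003]
wrist_force: [-0.2, 0.1, -2.7]
width: 0.329
grip_force: 15.2
```

```bash
python3 -c "
import tilt;tilt.tilt()"
```

```text
scene 243 ctr [0.484 0.186 0.154] long [-0.01  0.04  1.  ] zmin/max [0.131 0.171]
side 87 ctr [0.51  0.16  0.103] long [0.14 0.47 0.87] zmin/max [0.085 0.123]
```

Request:
{"api": "step_arm", "payload": {"commands": [{"fingers":0.341,"dx":0,"dy":0,"dz":0,"roll":0},{"fingers":0.341,"dx":0,"dy":0,"dz":0,"roll":0}]}}

```text
time: 13.1
tool_pos: [0.5065, 0.171, 0.1175]
tcp_rot: [-1.063, -2.956, 0.001]
wrist_force: [-0.4, -0.3, -2.1]
width: 0.332
grip_force: 4.3
```

```bash
python3 -c "
import tilt;tilt.tilt()"
```

```text
scene 238 ctr [0.485 0.187 0.155] long [-0.03  0.08  1.  ] zmin/max [0.132 0.173]
side 89 ctr [0.513 0.16  0.105] long [0.01 0.33 0.94] zmin/max [0.087 0.125]
```

Request:
{"api": "step_arm", "payload": {"commands": [{"fingers":0.3395,"dx":0,"dy":0,"dz":0,"roll":0},{"fingers":0.3395,"dx":0,"dy":0,"dz":0,"roll":0}]}}

```text
time: 13.45
tool_pos: [0.5071, 0.1712, 0.1184]
tcp_rot: [1.063, 2.956, 0.001]
wrist_force: [0.1, 0.0, 0.4]
width: 0.327
grip_force: 0.0
```

```bash
cat > sl.py <<'E'
from h import *
# axis of the sleeve from non-red points near the tool, in side + scene
def sl():
    p0=read_state()["tool_pos"]
    im,d,K,T=cam("scene");P=pts(d,K,T);g=cv2.cvtColor(im,cv2.COLOR_BGR2HSV)
    red=((g[...,0]<8)|(g[...,0]>172))&(g[...,1]>150)
    r=P-p0;al=r[...,:2]@[-.776,.63];la=r[...,:2]@[.63,.776]
    m=~red&(d>0)&(al>-.04)&(al<.14)&(np.abs(la)<.022)&(r[...,2]<.05)&(P[...,2]>.012)
    q=np.c_[al[m],P[...,2][m]]
    w=(g[...,2]>120)&m
    print("n",m.sum(),"al",np.percentile(q[:,0],[2,50,98]).round(3),"z",np.percentile(q[:,1],[2,50,98]).round(3),"steel",w.sum(),np.c_[al[w],P[...,2][w]].mean(0) if w.any() else None)
    cv2.imwrite("pics/s.png",cv2.resize(im[170:300,200:330],(520,520)))
E
python3 -c "
import sl;sl.sl()
import tilt;tilt.tilt()"
```

```text
n 636 al [0.    0.051 0.105] z [0.017 0.043 0.164] steel 226 [0.08403497 0.03353468]
scene 233 ctr [0.492 0.179 0.073] long [ 0.11 -0.33 -0.94] zmin/max [0.012 0.095]
side 235 ctr [0.508 0.16  0.052] long [-0.21  0.25  0.94] zmin/max [0.008 0.094]
```

The grip went to zero and the handle dropped back in the same stance: bar upright, mouth down. I'll re-measure and grip nearer the outer face of the grip, which gives a smaller contact patch and a longer lever.

```bash
python3 - <<'E'
from h import *
tool((.5037,.1707,.033),51)
im,d,K,T=cam("wrist");P=pts(d,K,T);h,s,v=cv2.split(cv2.cvtColor(im,cv2.COLOR_BGR2HSV))
m=((h<8)|(h>172))&(s>150)&(v>60)&(d>0)&(np.hypot(P[...,0]-.5,P[...,1]-.17)<.1)&(P[...,2]<.11)&(P[...,2]>.08)
k,l,st,c=cv2.connectedComponentsWithStats(m.astype(np.uint8));i=1+st[1:,4].argmax();print(st[i])
q=P[l==i];print("top",cv2.minAreaRect(q[:,:2].astype(np.float32)),q.mean(0).round(4))
ce=q.mean(0)[:2];r=P[...,:2]-ce;m2=(np.hypot(r[...,0],r[...,1])<.12)&(r@[-.776,.63]>.02)&(P[...,2]>.015)&(P[...,2]<.065)&(d>0)&~m
k,l,st,c=cv2.connectedComponentsWithStats(m2.astype(np.uint8));i=1+st[1:,4].argmax();q=P[l==i];print("sleeve",st[i],cv2.minAreaRect(q[:,:2].astype(np.float32)),np.percentile(q[:,2],[2,50,98]))
E
```

```text
t 13.6 tcp [0.507  0.1711 0.1183] yaw_y 50.44 q [ 0.28  0.1   2.02  0.    1.02 -0.6 ] d [ 0.0023 -0.0025  0.0853] roll -0.5642664507094395
[ 297  191   46   43 1676]
top ((0.49567174911499023, 0.17843855917453766), (0.02783660776913166, 0.025023596361279488), 46.209617614746094) [0.4943 0.1795 0.0941]
sleeve [ 303   64   44  102 3815] ((0.45438531041145325, 0.21704381704330444), (0.02803877182304859, 0.07034866511821747), 46.75189971923828) [0.0275147  0.03945738 0.0515057 ]
```

```bash
python3 -c "
from h import *
tool((.517,.158,.042),46.5)"
```

```text
t 13.65 tcp [0.5069 0.1711 0.1182] yaw_y 50.43 q [ 0.28  0.1   2.02  0.    1.02 -0.6 ] d [-0.0161 -0.0037  0.0762] roll 3.9348833021684584
```

Request:
{"api": "step_arm", "payload": {"commands": [{"fingers":-0.5,"dx":-0.016,"dy":-0.004,"dz":0,"roll":4},{"fingers":-0.5,"dx":-0.016,"dy":-0.004,"dz":0.04,"roll":4},{"fingers":-0.5,"dx":-0.016,"dy":-0.004,"dz":0.076,"roll":4},{"fingers":-0.5,"dx":-0.016,"dy":-0.004,"dz":0.076,"roll":4},{"fingers":0.8,"dx":-0.016,"dy":-0.004,"dz":0.076,"roll":4},{"fingers":0.8,"dx":-0.016,"dy":-0.004,"dz":0.076,"roll":4},{"fingers":0.8,"dx":-0.016,"dy":-0.004,"dz":0.076,"roll":4}]}}

```text
time: 14.52
tool_pos: [0.5182, 0.1582, 0.044]
tcp_rot: [1.164, 2.915, 0.003]
wrist_force: [0.1, -0.5, 4.0]
width: 0.321
grip_force: 23.5
```

Request:
{"api": "step_arm", "payload": {"commands": [{"fingers":0.8,"dx":0,"dy":0,"dz":-0.04,"roll":0},{"fingers":0.8,"dx":0,"dy":0,"dz":-0.08,"roll":0},{"fingers":0.36,"dx":0,"dy":0,"dz":-0.08,"roll":0},{"fingers":0.344,"dx":0,"dy":0,"dz":-0.08,"roll":0}]}}

```text
time: 15.02
tool_pos: [0.5161, 0.1577, 0.1218]
tcp_rot: [-1.166, -2.917, -0.0]
wrist_force: [-0.4, 0.3, 0.3]
width: 0.325
grip_force: 0.0
```

```bash
python3 -c "
import sl;sl.sl()
import tilt;tilt.tilt()"
```

```text
n 790 al [0.004 0.067 0.111] z [0.024 0.071 0.166] steel 330 [0.08717776 0.06029172]
scene 215 ctr [0.497 0.17  0.084] long [-0.06  0.32  0.95] zmin/max [0.045 0.102]
side 240 ctr [0.521 0.144 0.052] long [-0.21  0.23  0.95] zmin/max [0.009 0.093]
```

It dropped again: at the rounded edge the pads sit narrower, so 0.344 was already open. I'll re-measure the pose after it settles.

```bash
cat > ms.py <<'E'
from h import *
im,d,K,T=cam("wrist");P=pts(d,K,T);h,s,v=cv2.split(cv2.cvtColor(im,cv2.COLOR_BGR2HSV))
m=((h<8)|(h>172))&(s>150)&(v>60)&(d>0)&(np.hypot(P[...,0]-.5,P[...,1]-.17)<.1)&(P[...,2]<.11)&(P[...,2]>.08)
k,l,st,c=cv2.connectedComponentsWithStats(m.astype(np.uint8));i=1+st[1:,4].argmax();print(st[i])
q=P[l==i];r=cv2.minAreaRect(q[:,:2].astype(np.float32));print("top",r,q.mean(0).round(4));top=np.array(r[0])
ce=q.mean(0)[:2];r=P[...,:2]-ce;m2=(np.hypot(r[...,0],r[...,1])<.12)&(r@[-.776,.63]>.02)&(P[...,2]>.015)&(P[...,2]<.065)&(d>0)&~m
k,l,st,c=cv2.connectedComponentsWithStats(m2.astype(np.uint8));i=1+st[1:,4].argmax();q=P[l==i];r=cv2.minAreaRect(q[:,:2].astype(np.float32));print("sleeve",st[i],r,np.percentile(q[:,2],[2,50,98]))
M=np.array(r[0])-top;M/=np.linalg.norm(M);print("mouth dir",np.degrees(np.arctan2(M[1],M[0])))
g=top-.016*M-.012*M;tool((*g,.042),r[2])
E
python3 ms.py
```

```text
[ 299  198   44   41 1630]
top ((0.5085899829864502, 0.16279415786266327), (0.02789001725614071, 0.025341324508190155), 46.58707809448242) [0.507  0.1639 0.094 ]
sleeve [ 300   72   39  101 3671] ((0.4670106768608093, 0.20097209513187408), (0.02795233391225338, 0.07022684067487717), 47.52028274536133) [0.02758135 0.03952456 0.05149073]
mouth dir 137.44198587636382
t 15.22 tcp [0.5154 0.1575 0.1205] yaw_y 46.44 q [ 0.25  0.11  2.    0.    1.03 -0.56] d [-0.0195 -0.0002  0.0785] roll -1.083901155936303
```

Request:
{"api": "step_arm", "payload": {"commands": [{"fingers":-0.5,"dx":-0.019,"dy":0,"dz":0,"roll":-1},{"fingers":-0.5,"dx":-0.019,"dy":0,"dz":0.04,"roll":-1},{"fingers":-0.5,"dx":-0.019,"dy":0,"dz":0.078,"roll":-1},{"fingers":-0.5,"dx":-0.019,"dy":0,"dz":0.078,"roll":-1},{"fingers":0.8,"dx":-0.019,"dy":0,"dz":0.078,"roll":-1},{"fingers":0.8,"dx":-0.019,"dy":0,"dz":0.078,"roll":-1},{"fingers":0.8,"dx":-0.019,"dy":0,"dz":0.078,"roll":-1}]}}

```text
time: 16.1
tool_pos: [0.5319, 0.1451, 0.0458]
tcp_rot: [1.139, 2.925, 0.003]
wrist_force: [0.4, -0.1, 2.2]
width: 0.325
grip_force: 24.3
```

Request:
{"api": "step_arm", "payload": {"commands": [{"fingers":0.8,"dx":0,"dy":0,"dz":-0.04,"roll":0},{"fingers":0.8,"dx":0,"dy":0,"dz":-0.08,"roll":0},{"fingers":0.38,"dx":0,"dy":0,"dz":-0.08,"roll":0},{"fingers":0.36,"dx":0,"dy":0,"dz":-0.08,"roll":0}]}}

```text
time: 16.6
tool_pos: [0.5298, 0.1446, 0.1237]
tcp_rot: [-1.14, -2.927, 0.0]
wrist_force: [-0.7, -0.1, -1.5]
width: 0.321
grip_force: 21.5
```

```bash
python3 -c "
import sl;sl.sl()
import tilt;tilt.tilt()"
```

```text
n 661 al [0.007 0.079 0.12 ] z [0.078 0.115 0.169] steel 235 [0.09981492 0.10565792]
scene 243 ctr [0.503 0.164 0.15 ] long [ 0.1  -0.35 -0.93] zmin/max [0.09  0.172]
side 133 ctr [0.52  0.14  0.115] long [-0.44  0.14  0.89] zmin/max [0.086 0.165]
```

Request:
{"api": "step_arm", "payload": {"commands": [{"fingers":0.353,"dx":0,"dy":0,"dz":0,"roll":0}]}}

```text
time: 16.88
tool_pos: [0.5293, 0.1445, 0.1225]
tcp_rot: [-1.139, -2.925, 0.002]
wrist_force: [0.5, 0.1, -1.9]
width: 0.324
grip_force: 12.0
```

Request:
{"api": "step_arm", "payload": {"commands": [{"fingers":0.35,"dx":0,"dy":0,"dz":0,"roll":0}]}}

```text
time: 17.0
tool_pos: [0.5298, 0.1446, 0.1231]
tcp_rot: [-1.14, -2.926, 0.001]
wrist_force: [0.2, 0.8, -1.9]
width: 0.328
grip_force: 7.4
```

```bash
python3 -c "
import sl;sl.sl()"
```

```text
n 684 al [0.007 0.075 0.117] z [0.071 0.11  0.168] steel 252 [0.09668752 0.09851545]
```

It's beginning to swing. I'll ease a little more.

Request:
{"api": "step_arm", "payload": {"commands": [{"fingers":0.3485,"dx":0,"dy":0,"dz":0,"roll":0}]}}

```text
time: 17.18
tool_pos: [0.5301, 0.1447, 0.1238]
tcp_rot: [-1.14, -2.927, 0.0]
wrist_force: [-0.2, -0.3, -1.8]
width: 0.327
grip_force: 4.6
```

```bash
python3 -c "
import sl;sl.sl()"
```

```text
n 710 al [0.005 0.05  0.082] z [0.038 0.087 0.169] steel 256 [0.07089858 0.05996904]
```

Request:
{"api": "step_arm", "payload": {"commands": [{"fingers":0.3485,"dx":0,"dy":0,"dz":0,"roll":0},{"fingers":0.3485,"dx":0,"dy":0,"dz":0,"roll":0}]}}

```text
time: 17.48
tool_pos: [0.5303, 0.1447, 0.124]
tcp_rot: [1.14, 2.927, 0.0]
wrist_force: [-0.1, 0.3, -1.3]
width: 0.329
grip_force: 3.6
```

```bash
python3 -c "
import sl;sl.sl()
import tilt;tilt.tilt()"
```

```text
n 454 al [-0.026 -0.001  0.016] z [0.015 0.067 0.171] steel 32 [-0.00861668  0.11150923]
scene 348 ctr [0.515 0.156 0.119] long [-0.71  0.61 -0.36] zmin/max [0.094 0.137]
side 185 ctr [0.534 0.129 0.119] long [-0.77  0.6  -0.24] zmin/max [0.101 0.136]
```

Request:
{"api": "step_arm", "payload": {"commands": [{"fingers":0.349,"dx":0,"dy":0,"dz":-0.01,"roll":0},{"fingers":0.349,"dx":0,"dy":0,"dz":-0.01,"roll":0},{"fingers":0.349,"dx":0,"dy":0,"dz":-0.01,"roll":0}]}}

```text
time: 18.0
tool_pos: [0.5305, 0.1448, 0.1344]
tcp_rot: [1.14, 2.927, 0.001]
wrist_force: [0.6, 0.6, -1.9]
width: 0.327
grip_force: 3.6
```

```bash
python3 -c "
import tilt;tilt.tilt()
from h import *
p0=read_state()['tool_pos']
for n in('scene','side'):
    im,d,K,T=cam(n);P=pts(d,K,T);r=P-p0;m=(d>0)&(np.hypot(r[...,0],r[...,1])<.06)&(P[...,2]>.012)&(P[...,2]<.11)
    for lo in(.012,.03,.05,.07,.09):
        q=P[m&(P[...,2]>lo)&(P[...,2]<lo+.02)]-p0
        if len(q)>8:print(n,lo,len(q),'M',np.percentile(q[:,:2]@[-.725,.688],[5,95]).round(3),'x',np.percentile(q[:,:2]@[.688,.725],[5,95]).round(3))
"
```

```text
scene 352 ctr [0.516 0.156 0.129] long [-0.7   0.61 -0.36] zmin/max [0.087 0.152]
side 190 ctr [0.534 0.13  0.129] long [-0.78  0.59 -0.23] zmin/max [0.111 0.146]
scene 0.012 61 M [-0.015 -0.008] x [-0.014  0.012]
scene 0.03 83 M [-0.019 -0.003] x [-0.014  0.013]
scene 0.05 88 M [-0.022  0.001] x [-0.014  0.011]
scene 0.07 73 M [-0.012  0.006] x [-0.014  0.011]
scene 0.09 39 M [-0.001  0.047] x [-0.014  0.009]
side 0.012 42 M [-0.043 -0.015] x [-0.017  0.01 ]
side 0.03 75 M [-0.04 -0.01] x [-0.017  0.013]
side 0.05 74 M [-0.035 -0.007] x [-0.016  0.01 ]
side 0.07 70 M [-0.03  -0.003] x [-0.016  0.011]
side 0.09 80 M [-0.024  0.028] x [-0.016  0.008]
```

The handle now hangs mouth-down, leaning about 13°. I'll lower it until the mouth touches, then drag it upright.

Request:
{"api": "step_arm", "payload": {"commands": [{"fingers":0.351,"dx":0,"dy":0,"dz":0.015,"roll":0},{"fingers":0.351,"dx":0,"dy":0,"dz":0.025,"roll":0},{"fingers":0.351,"dx":0,"dy":0,"dz":0.03,"roll":0}]}}

```text
time: 18.58
tool_pos: [0.5319, 0.1453, 0.1055]
tcp_rot: [1.139, 2.925, 0.003]
wrist_force: [-1.8, 1.1, 17.1]
width: 0.329
grip_force: 10.8
```

Request:
{"api": "step_arm", "payload": {"commands": [{"fingers":0.351,"dx":0,"dy":0,"dz":0.004,"roll":0},{"fingers":0.351,"dx":0,"dy":0,"dz":0.006,"roll":0}]}}

```text
time: 18.82
tool_pos: [0.5341, 0.1458, 0.103]
tcp_rot: [1.138, 2.921, 0.007]
wrist_force: [-4.4, 0.8, 31.2]
width: 0.323
grip_force: 19.4
```

Request:
{"api": "step_arm", "payload": {"commands": [{"fingers":0.351,"dx":0,"dy":0,"dz":-0.009,"roll":0}]}}

```text
time: 18.95
tool_pos: [0.5307, 0.1448, 0.1073]
tcp_rot: [1.14, 2.927, 0.001]
wrist_force: [0.2, 0.4, -1.7]
width: 0.326
grip_force: 14.2
```

```bash
cat > pose.py <<'E'
from h import *
import tilt
def pose(M=(-.725,.688)):
    M=np.array(M);X=np.array([-M[1],M[0]])*-1
    tilt.tilt();s=read_state();p0=s['tool_pos'];print(s['wrist_force'].round(1),s['grip_force'].round(1),p0.round(4))
    im,d,K,T=cam('side');P=pts(d,K,T);r=P-p0;m=(d>0)&(np.hypot(r[...,0],r[...,1])<.07)&(P[...,2]>.012)
    for lo in(.012,.03,.05,.07):
        q=P[m&(P[...,2]>lo)&(P[...,2]<lo+.02)]-p0
        if len(q)>8:print(lo,len(q),'M',np.percentile(q[:,:2]@M,[5,95]).round(3),'x',np.percentile(q[:,:2]@X,[5,95]).round(3))
E
python3 -c "import pose;pose.pose()"
```

```text
scene 348 ctr [0.514 0.158 0.114] long [-0.7   0.62 -0.36] zmin/max [0.091 0.132]
side 158 ctr [0.534 0.13  0.116] long [-0.76  0.61 -0.23] zmin/max [0.097 0.132]Traceback (most recent call last):
  File "<string>", line 1, in <module>
    import pose;pose.pose()
                ~~~~~~~~~^^
  File "pose.py", line 5, in pose
    tilt.tilt();s=read_state();p0=s['tool_pos'];print(s['wrist_force'].round(1),s['grip_force'].round(1),p0.round(4))
                                                                                ^^^^^^^^^^^^^^^^^^^^^
AttributeError: 'float' object has no attribute 'round'
```

Request:
{"api": "step_arm", "payload": {"commands": [{"fingers":0.349,"dx":0,"dy":0,"dz":0.002,"roll":0},{"fingers":0.349,"dx":-0.008,"dy":0,"dz":0.003,"roll":0},{"fingers":0.349,"dx":-0.016,"dy":0,"dz":0.003,"roll":0},{"fingers":0.349,"dx":-0.024,"dy":0,"dz":0.003,"roll":0},{"fingers":0.349,"dx":-0.028,"dy":0,"dz":0.003,"roll":0}]}}

```text
time: 19.68
tool_pos: [0.5509, 0.1254, 0.103]
tcp_rot: [-1.141, -2.926, 0.0]
wrist_force: [-0.5, 0.8, -0.2]
width: 0.324
grip_force: 8.9
```

```bash
sed -i "s/s\['grip_force'\].round(1)/s['grip_force']/" pose.py; python3 -c "import pose;pose.pose()"
```

```text
scene 281 ctr [0.531 0.141 0.112] long [-0.74  0.65 -0.18] zmin/max [0.08  0.122]
side 105 ctr [0.568 0.101 0.112] long [-0.67  0.74  0.03] zmin/max [0.099 0.122]
[-0.4 -0.5 -1.8] 8.946369141340256 [0.551  0.1253 0.1032]
0.012 73 M [-0.017  0.008] x [-0.065  0.011]
0.03 66 M [-0.017  0.009] x [-0.017  0.012]
0.05 65 M [-0.016  0.01 ] x [-0.017  0.008]
0.07 64 M [-0.014  0.009] x [-0.017  0.007]
```

Nearly upright. I'll press lightly to square it on its mouth, release, lower, and regrip firmly.

Request:
{"api": "step_arm", "payload": {"commands": [{"fingers":0.349,"dx":0,"dy":0,"dz":0.003,"roll":0},{"fingers":0.349,"dx":0,"dy":0,"dz":0.003,"roll":0},{"fingers":0.3,"dx":0,"dy":0,"dz":0.003,"roll":0},{"fingers":0.1,"dx":0,"dy":0,"dz":0.003,"roll":0},{"fingers":0.0,"dx":0,"dy":0,"dz":0.003,"roll":0},{"fingers":0.0,"dx":0,"dy":0,"dz":0.003,"roll":0}]}}

```text
time: 20.58
tool_pos: [0.5508, 0.1258, 0.1007]
tcp_rot: [-1.14, -2.927, 0.0]
wrist_force: [-1.2, 0.3, 0.2]
width: 0.5
grip_force: 0.0
```

```bash
python3 -c "import pose;pose.pose()"
```

```text
scene 272 ctr [0.535 0.135 0.113] long [-0.72  0.68 -0.11] zmin/max [0.088 0.12 ]
side 125 ctr [0.566 0.099 0.11 ] long [-0.74  0.67  0.02] zmin/max [0.097 0.12 ]
[ 0.7  0.1 -0.4] 0.0 [0.5508 0.1258 0.1008]
0.012 77 M [-0.019  0.007] x [-0.029  0.013]
0.03 65 M [-0.019  0.008] x [-0.017  0.011]
0.05 62 M [-0.02   0.006] x [-0.018  0.007]
0.07 65 M [-0.021  0.006] x [-0.017  0.008]
```

It stands with its top at 0.120. I'll lift straight up and measure its top accurately with the wrist camera.

Request:
{"api": "step_arm", "payload": {"commands": [{"fingers":-0.5,"dx":0,"dy":0,"dz":0,"roll":0},{"fingers":-0.5,"dx":0,"dy":0,"dz":-0.06,"roll":0},{"fingers":-0.5,"dx":0,"dy":0,"dz":-0.1,"roll":0},{"fingers":-0.5,"dx":0,"dy":0,"dz":-0.1,"roll":0}]}}

```text
time: 21.22
tool_pos: [0.5541, 0.1263, 0.2059]
tcp_rot: [1.137, 2.92, 0.007]
wrist_force: [0.5, 1.2, -1.2]
width: 0.749
grip_force: 0.0
```

```bash
python3 - <<'E'
from h import *
im,d,K,T=cam("wrist");P=pts(d,K,T);h,s,v=cv2.split(cv2.cvtColor(im,cv2.COLOR_BGR2HSV))
m=((h<8)|(h>172))&(s>130)&(v>60)&(d>0)&(np.hypot(P[...,0]-.55,P[...,1]-.125)<.08)&(abs(P[...,2]-.12)<.01)
k,l,st,c=cv2.connectedComponentsWithStats(m.astype(np.uint8));i=1+st[1:,4].argmax();q=P[l==i]
r=cv2.minAreaRect(q[:,:2].astype(np.float32));print(st[i],r,q.mean(0).round(4))
A=np.c_[q[:,:2]-q[:,:2].mean(0),np.ones(len(q))];print("slope",np.linalg.lstsq(A,q[:,2],rcond=None)[0])
a=r[2] if r[1][0]<r[1][1] else r[2]-90  # angle of short side (closing)
tool((*r[0],.086),a)
E
```

```text
[ 296  142   36  110 3280] ((0.5495065450668335, 0.12264956533908844), (0.028491385281085968, 0.09377876669168472), 47.169246673583984) [0.5461 0.126  0.1197]
slope [-0.00099116 -0.00759017  0.11965958]
t 21.27 tcp [0.5524 0.126  0.2033] yaw_y 47.44 q [ 0.18  0.08  1.87  0.    1.19 -0.65] d [ 0.0002 -0.0049  0.1173] roll 0.26959138891581347
```

Request:
{"api": "step_arm", "payload": {"commands": [{"fingers":-0.5,"dx":0.001,"dy":-0.004,"dz":0.04,"roll":0},{"fingers":-0.5,"dx":0.001,"dy":-0.004,"dz":0.08,"roll":0},{"fingers":-0.5,"dx":0.001,"dy":-0.004,"dz":0.115,"roll":0},{"fingers":-0.5,"dx":0.001,"dy":-0.004,"dz":0.115,"roll":0},{"fingers":0.4,"dx":0.001,"dy":-0.004,"dz":0.115,"roll":0},{"fingers":0.9,"dx":0.001,"dy":-0.004,"dz":0.115,"roll":0},{"fingers":0.9,"dx":0.001,"dy":-0.004,"dz":0.115,"roll":0},{"fingers":0.9,"dx":0.001,"dy":-0.004,"dz":0.115,"roll":0}], "squeeze": 70}}

```text
time: 22.28
tool_pos: [0.5492, 0.1239, 0.0879]
tcp_rot: [1.139, 2.924, 0.003]
wrist_force: [0.3, 0.5, 5.4]
width: 0.314
grip_force: 69.6
```

```bash
python3 -c "
import pose;pose.pose()
from h import *
tool((.533,-.163,.25),-7.3)"
```

```text
scene 257 ctr [0.532 0.137 0.113] long [-0.74  0.65 -0.16] zmin/max [0.095 0.124]
side 117 ctr [0.568 0.096 0.11 ] long [-0.74  0.67  0.07] zmin/max [0.098 0.119]
[0.7 1.  6.4] 69.69831749796867 [0.5492 0.1239 0.0879]
0.012 71 M [-0.019  0.006] x [-0.063  0.013]
0.03 71 M [-0.02   0.007] x [-0.016  0.013]
0.05 68 M [-0.019  0.005] x [-0.015  0.011]
0.07 55 M [-0.019  0.006] x [-0.018  0.013]
t 22.43 tcp [0.5492 0.1239 0.0879] yaw_y 47.44 q [ 0.18  0.18  1.98  0.    0.97 -0.65] d [-0.1825 -0.2217 -0.1624] roll 54.73999249399916
```

Request:
{"api": "step_arm", "payload": {"commands": [{"fingers":0.9,"dx":0,"dy":0,"dz":-0.06,"roll":0},{"fingers":0.9,"dx":0,"dy":0,"dz":-0.11,"roll":0},{"fingers":0.9,"dx":-0.03,"dy":-0.037,"dz":-0.14,"roll":10},{"fingers":0.9,"dx":-0.06,"dy":-0.073,"dz":-0.15,"roll":20},{"fingers":0.9,"dx":-0.09,"dy":-0.11,"dz":-0.15,"roll":30},{"fingers":0.9,"dx":-0.12,"dy":-0.146,"dz":-0.14,"roll":40},{"fingers":0.9,"dx":-0.15,"dy":-0.183,"dz":-0.13,"roll":50},{"fingers":0.9,"dx":-0.1825,"dy":-0.222,"dz":-0.12,"roll":54.7}]}}

```text
time: 23.42
tool_pos: [0.5306, -0.1646, 0.2051]
tcp_rot: [-2.36, -2.072, 0.001]
wrist_force: [1.4, 0.0, -2.0]
width: 0.315
grip_force: 69.9
```

Request:
{"api": "step_arm", "payload": {"commands": [{"fingers":0.9,"dx":0,"dy":0,"dz":0,"roll":0},{"fingers":0.9,"dx":0,"dy":0,"dz":0,"roll":0},{"fingers":0.9,"dx":0,"dy":0,"dz":0,"roll":0}]}}

```text
time: 23.8
tool_pos: [0.5318, -0.1624, 0.2061]
tcp_rot: [-2.356, -2.078, -0.0]
wrist_force: [-0.4, 0.2, -2.8]
width: 0.317
grip_force: 69.8
```

```bash
python3 - <<'E'
from h import *
tool((.533,-.163,.2),-7.3)
for n in("scene","side","wrist"):
    im,d,K,T=cam(n); np.savez(n+"5.npz",im=im,d=d,K=K,T=T)
W=np.load("wrist5.npz")["im"];S=np.load("side5.npz")["im"];C=np.load("scene5.npz")["im"]
cv2.imwrite("pics/p5.png",np.hstack([cv2.resize(C[140:240,320:410],(270,300)),cv2.resize(S[140:260,270:370],(250,300)),cv2.resize(W[100:400,180:460],(280,300))]))
E
```

```text
t 23.8 tcp [ 0.5318 -0.1624  0.2061] yaw_y -7.17 q [-0.34  0.06  1.89  0.    1.19 -0.22] d [-0.0005  0.0013  0.0061] roll 0.12593711772635174
```

View pics/p5.png

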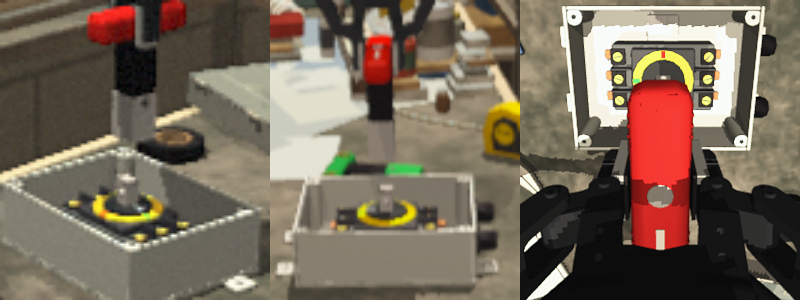

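The last picture shows the handle held upright, mouth above the shaft, cross along the isolator's y. In both fixed views the sleeve sits 2–3 px off the shaft line. I'll measure that offset of sleeve against shaft from the silhouettes.

```bash
cat > off.py <<'E'
from h import *
def off(files=None):
    A=[];B=[]
    tp=read_state()["tool_pos"];mz=tp[2]-.088
    for n in("scene","side"):
        if files: z=np.load(n+files);im,d,K,T=z["im"],z["d"],z["K"],z["T"]
        else: im,d,K,T=cam(n)
        P=pts(d,K,T);near=(d>0)&(np.hypot(P[...,0]-.533,P[...,1]+.163)<.028)
        def proj(p):
            c=T@[*p,1];return K[0,2]+K[0,0]*c[0]/-c[2],K[1,2]-K[1,1]*c[1]/-c[2],-c[2]
        res={}
        for k,lo,hi,w in(("sleeve",mz+.012,mz+.078,28),("shaft",.057,min(.078,mz-.003),14)):
            m=near&(P[...,2]>lo)&(P[...,2]<hi);e=[];W=[]
            for row in np.where(m.any(1))[0]:
                u=np.where(m[row])[0]
                if len(u)<4 or u[-1]-u[0]+1-len(u)>2: continue
                zz=np.median(P[row,u,2]);pu,pv,D=proj((.533,-.163,zz));W.append(len(u)*D/K[0,0]);e.append(((u[0]+u[-1])/2-pu)*D/K[0,0])
            res[k]=np.median(e) if e else np.nan;print(n,k,len(e),"lateral",np.round(res[k],4),"sd",np.std(e).round(4) if e else 0,"width",np.median(W).round(4) if e else 0)
        r=np.linalg.inv(T)[:2,0];A.append(r);B.append(res["sleeve"]-res["shaft"])
    print("sleeve-shaft world xy",np.linalg.solve(np.array(A),B).round(4))
E
python3 -c "import off;off.off('5.npz')"
```

```text
scene sleeve 23 lateral 0.0026 sd 0.0006 width 0.037
scene shaft 7 lateral -0.0015 sd 0.0001 width 0.019
side sleeve 24 lateral 0.0001 sd 0.0007 width 0.0288
side shaft 6 lateral 0.0031 sd 0.0002 width 0.0135
sleeve-shaft world xy [-0.0033 -0.0025]
```

Request:
{"api": "step_arm", "payload": {"commands": [{"fingers":0.9,"dx":0.003,"dy":0.003,"dz":0.01,"roll":0},{"fingers":0.9,"dx":0.003,"dy":0.003,"dz":0.02,"roll":0},{"fingers":0.9,"dx":0.003,"dy":0.003,"dz":0.02,"roll":0},{"fingers":0.9,"dx":0.003,"dy":0.003,"dz":0.02,"roll":0}]}}

```text
time: 24.45
tool_pos: [0.5349, -0.1608, 0.1856]
tcp_rot: [-2.357, -2.076, 0.001]
wrist_force: [0.1, -0.5, -1.1]
width: 0.317
grip_force: 69.9
```

```bash
python3 -c "
import off;off.off()
from h import *
tool((.535,-.16,.18),-7.3)"
```

```text
scene sleeve 24 lateral -0.0005 sd 0.0006 width 0.0345
scene shaft 7 lateral -0.0014 sd 0.0001 width 0.019
side sleeve 23 lateral 0.0029 sd 0.0005 width 0.0289
side shaft 8 lateral 0.003 sd 0.0002 width 0.0135
sleeve-shaft world xy [-0.0003 -0.001 ]
t 24.55 tcp [ 0.5353 -0.161   0.1862] yaw_y -7.27 q [-0.34  0.08  1.9   0.    1.16 -0.21] d [ 0.001  -0.0004  0.0062] roll 0.028450423707695904
```

Aligned to about 1 mm. I'm descending in steps while watching the force.

Request:
{"api": "step_arm", "payload": {"commands": [{"fingers":0.9,"dx":0.001,"dy":0,"dz":0.01,"roll":0},{"fingers":0.9,"dx":0.001,"dy":0,"dz":0.018,"roll":0},{"fingers":0.9,"dx":0.001,"dy":0,"dz":0.024,"roll":0},{"fingers":0.9,"dx":0.001,"dy":0,"dz":0.026,"roll":0}], "squeeze": 90}}

```text
time: 25.05
tool_pos: [0.5347, -0.1597, 0.159]
tcp_rot: [-2.357, -2.075, 0.001]
wrist_force: [-0.3, 0.3, -1.8]
width: 0.317
grip_force: 91.2
```

No contact force with the mouth already 8 mm below the tip, so it has engaged. I'm pushing home.

Request:
{"api": "step_arm", "payload": {"commands": [{"fingers":0.9,"dx":0,"dy":0,"dz":0.005,"roll":0},{"fingers":0.9,"dx":0,"dy":0,"dz":0.01,"roll":0},{"fingers":0.9,"dx":0,"dy":0,"dz":0.014,"roll":0},{"fingers":0.9,"dx":0,"dy":0,"dz":0.016,"roll":0}]}}

```text
time: 25.55
tool_pos: [0.5356, -0.16, 0.1459]
tcp_rot: [2.357, 2.076, 0.001]
wrist_force: [-2.1, 0.3, 1.5]
width: 0.31
grip_force: 91.7
```

Request:
{"api": "step_arm", "payload": {"commands": [{"fingers":0.9,"dx":0,"dy":0,"dz":0.004,"roll":0},{"fingers":0.9,"dx":0,"dy":0,"dz":0.005,"roll":0},{"fingers":0.9,"dx":0,"dy":0,"dz":0.005,"roll":0}]}}

```text
time: 25.92
tool_pos: [0.5358, -0.1601, 0.1419]
tcp_rot: [2.357, 2.076, 0.001]
wrist_force: [-4.9, 1.2, 13.0]
width: 0.314
grip_force: 93.5
```

```bash
cat > top.py <<'E'
from h import *
s=read_state();print(s["tool_pos"].round(4),s["wrist_force"].round(1))
for n in("scene","side","wrist"):
    im,d,K,T=cam(n);P=pts(d,K,T);h,s_,v=cv2.split(cv2.cvtColor(im,cv2.COLOR_BGR2HSV))
    m=((h<8)|(h>172))&(s_>140)&(v>60)&(d>0)&(np.hypot(P[...,0]-.533,P[...,1]+.163)<.06)&(P[...,2]>.1)
    q=P[m];print(n,len(q),"z",np.percentile(q[:,2],[1,50,90,98]).round(4) if len(q) else 0)
E
python3 top.py
```

```text
[ 0.5358 -0.1601  0.1419] [-4.9  1.2 13. ]
scene 242 z [0.1493 0.164  0.1727 0.1739]
side 200 z [0.1506 0.1709 0.1736 0.1773]
wrist 9308 z [0.161  0.1743 0.1754 0.176 ]
```

The mouth is at 0.054, the grip top at 0.174 and the push at 13 N, so it is home. I'll hold briefly, then turn clockwise, compensating for the 3.5 mm offset of the handle axis in the grip.

Request:
{"api": "step_arm", "payload": {"commands": [{"fingers":0.9,"dx":0,"dy":0,"dz":0.001,"roll":0},{"fingers":0.9,"dx":0,"dy":0,"dz":0.001,"roll":0},{"fingers":0.9,"dx":0,"dy":0.0006,"dz":0,"roll":10},{"fingers":0.9,"dx":-0.0002,"dy":0.0012,"dz":0,"roll":20},{"fingers":0.9,"dx":-0.0005,"dy":0.0018,"dz":0,"roll":30},{"fingers":0.9,"dx":-0.0008,"dy":0.0023,"dz":0,"roll":40}]}}

```text
time: 26.82
tool_pos: [0.5372, -0.1604, 0.142]
tcp_rot: [-2.927, -1.137, 0.0]
wrist_force: [-6.1, 3.8, 14.2]
width: 0.312
grip_force: 93.4
```

```bash
python3 -c "
from h import *
tool((.535,-.16,.18),-97.3);s=read_state();print(s['wrist_force'],s['torque'])"
```

```text
t 26.82 tcp [ 0.5372 -0.1604  0.142 ] yaw_y -47.54 q [-0.33  0.12  1.94  0.    1.08  0.49] d [-0.0014 -0.0018 -0.038 ] roll 49.76298894643613
[-6.1300046   3.81049898 14.24818807] [0.99281744 1.90421929 0.33131187]
```

Request:
{"api": "step_arm", "payload": {"commands": [{"fingers":0.9,"dx":0,"dy":0.0003,"dz":0,"roll":10},{"fingers":0.9,"dx":-0.0004,"dy":0.0007,"dz":0,"roll":20},{"fingers":0.9,"dx":-0.0008,"dy":0.0011,"dz":0,"roll":30},{"fingers":0.9,"dx":-0.0011,"dy":0.0015,"dz":0,"roll":40},{"fingers":0.9,"dx":-0.0013,"dy":0.0018,"dz":0,"roll":50},{"fingers":0.9,"dx":-0.0013,"dy":0.0018,"dz":0,"roll":54},{"fingers":0.9,"dx":-0.0013,"dy":0.0018,"dz":0,"roll":54}]}}

```text
time: 27.7
tool_pos: [0.5385, -0.1632, 0.1419]
tcp_rot: [3.126, -0.309, 0.003]
wrist_force: [-3.7, 2.8, 10.1]
width: 0.312
grip_force: 93.1
```

```bash
python3 -c "
from h import *
tool((.535,-.16,.18),-97.3);s=read_state();print(s['wrist_force'],s['torque'])"
```

```text
t 27.7 tcp [ 0.5385 -0.1632  0.1419] yaw_y -101.29 q [-0.34  0.13  1.94  0.    1.07  1.43] d [-0.004  -0.0025 -0.0381] roll -3.9903233149363047
[-3.70569855  2.75840508 10.0571383 ] [ 0.50387546  1.15825817 -0.12191103]
```

The turn is complete and against the end stop. I'll relax, release, lift clear and verify.

Request:
{"api": "step_arm", "payload": {"commands": [{"fingers":0.9,"dx":0,"dy":0,"dz":-0.0005,"roll":-3},{"fingers":0.3,"dx":0,"dy":0,"dz":-0.0005,"roll":-3},{"fingers":0,"dx":0,"dy":0,"dz":0,"roll":-3},{"fingers":-0.4,"dx":0,"dy":0,"dz":0,"roll":-3},{"fingers":-0.4,"dx":0,"dy":0,"dz":0,"roll":-3},{"fingers":-0.4,"dx":0,"dy":0,"dz":-0.05,"roll":-3},{"fingers":-0.4,"dx":0,"dy":0,"dz":-0.1,"roll":-3},{"fingers":-0.4,"dx":0,"dy":0,"dz":-0.12,"roll":-3}]}}

```text
time: 28.7
tool_pos: [0.5394, -0.1638, 0.2627]
tcp_rot: [3.132, -0.226, 0.009]
wrist_force: [0.9, -0.1, 0.9]
width: 0.702
grip_force: 0.0
```

Request:
{"api": "step_arm", "payload": {"commands": [{"fingers":-0.4,"dx":0,"dy":0,"dz":0,"roll":0},{"fingers":-0.4,"dx":0,"dy":0,"dz":0,"roll":0}]}}

```text
time: 28.95
tool_pos: [0.5365, -0.1627, 0.2566]
tcp_rot: [-3.132, 0.226, 0.005]
wrist_force: [-0.4, 0.6, 0.3]
width: 0.701
grip_force: 0.0
```

```bash
python3 - <<'E'
from h import *
s=read_state();print(s["tool_pos"].round(3),s["wrist_force"].round(1),s["time"])
im,d,K,T=cam("wrist");P=pts(d,K,T);h,s,v=cv2.split(cv2.cvtColor(im,cv2.COLOR_BGR2HSV))
m=((h<8)|(h>172))&(s>130)&(v>60)&(d>0)&(np.hypot(P[...,0]-.535,P[...,1]+.163)<.08)&(abs(P[...,2]-.174)<.012)
k,l,st,c=cv2.connectedComponentsWithStats(m.astype(np.uint8));i=1+st[1:,4].argmax();q=P[l==i]
print(st[i],cv2.minAreaRect(q[:,:2].astype(np.float32)),"z",np.median(q[:,2]))
A=np.c_[q[:,:2]-q[:,:2].mean(0),np.ones(len(q))];print("slope",np.linalg.lstsq(A,q[:,2],rcond=None)[0].round(3))
E
```

```text
[ 0.536 -0.163  0.257] [-0.4  0.6  0.3] 28.95
[ 306  144   35  112 3333] ((0.534491240978241, -0.16561630368232727), (0.028689445927739143, 0.0942758098244667), 82.79972839355469) z 0.17503211929302473
slope [-0.004  0.029  0.174]
```

```bash
python3 -c "
from workcell import finish_job
print(finish_job())"
```

```text
the job is handed in; nothing more can be done
None
```

Job handed in at about 29 s; no verdict came back. My last measurements show the handle fully home and about 0.03 rad off upright, turned 90° clockwise, so the switch should be on. The gripper is clear, and I never went near the screwdriver, tape or tape measure. It took two extra tries to stand the handle up, because it slipped from the grip onto the bench twice.

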